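Find the spacer that fits between heat sink and wall

TASK

Find out by trying which of the three spacers fits the gap between the blue wall and the black heat sink of the test jig: the thickest one that slides in without being forced. Leave it fully home on the gap's floor, upright against the blue wall and midway along it, so that it presses the brass spring contact, with the two others standing upright on the blue mat. Push gently, never harder than a fingertip would (stay well below 30 N), and leave everything else on the bench where it is.

Things in the scene. Friction and masses are not known exactly. Their poses are not given: they have to be found in the camera images.
- gap (a point): (sizes in mm) floor of the gap at the foot of the blue wall's face, midway along, 10 above the bench. x along the gap, y across it from wall to black heat sink, z up. Gap open at top and both ends; width unknown, 12.5 to 20.6, fixed in a run. Heat sink: 56 long, 38 deep, rises 30 above the floor; its upper inner edge is a 45 degree lead-in slope 5 x 5
- jig: (mm) the jig's fixed part: aluminium base plate 130 (x) x 165 (y) x 10 with the blue wall (60 long along x, 12 thick, rising 50 above the gap's floor) and, on the wall's other side, a green circuit board with parts up to 25 above the plate. Origin 10 straight below point gap, same axes
- contact (a joint): (mm) brass spring leaf, 24 wide, hinged inside the heat sink; it comes out of its face 17 above the gap's floor and leans into the gap, lower end (4 above the floor) 5 out. 0 = out, 0.21 rad = flat in the face; 1 mm is about 0.042 rad; takes 1 to 3 N. The thickest spacer that goes in presses it 2 mm (0.085 rad) or more, a too thin one less; a too thick one stops about 25 or more up
- yellow_mid (a point): (mm) centre, half-way up, of the spacer with the yellow handle. Upright, 98 high: aluminium blade 40 (its x) x 12 thick (its y) x 58 high, on top of it a yellow handle 30 (x) x 16 (y) x 40 high. This point is 49 above the foot; the handle's centre is 29 above this point. About 0.1 kg. Which spacer stands where on the mat changes
- white_mid (a point): (mm) centre, half-way up, of the spacer with the white handle. Upright, 98 high: aluminium blade 40 (its x) x 15 thick (its y) x 58 high, on top of it a white handle 30 (x) x 16 (y) x 40 high. This point is 49 above the foot; the handle's centre is 29 above this point. About 0.1 kg. Which spacer stands where on the mat changes
- red_mid (a point): (mm) centre, half-way up, of the spacer with the red handle. Upright, 98 high: aluminium blade 40 (its x) x 18 thick (its y) x 58 high, on top of it a red handle 30 (x) x 16 (y) x 40 high. This point is 49 above the foot; the handle's centre is 29 above this point. About 0.1 kg. Which spacer stands where on the mat changes
- mat: (mm) blue mat, 130 (x) x 230 (y) x 3 thick, fixed on the bench, origin at the centre of its underside, at bench height; the spacers stand on it in a row along its y, 70 apart, blades' width along its x, turned a little
- multimeter: (mm) yellow hand multimeter lying flat, 90 x 180 x 40, origin centre of underside (bystander)
- screwdriver: (mm) screwdriver lying on the bench, origin under its middle (bystander)
- spool: (mm) grey spool, 60 across, 35 high, origin centre of underside (bystander)
- jar: (mm) small glass jar with black cap, 48 across, 60 high, origin centre of underside (bystander)
- plug: (mm) red plug standing on the bench, 20 across, 42 high, origin centre of underside (bystander)
- cup: (mm) white cup, 72 across, 85 high, origin centre of underside (bystander)
Not all that is in view belongs to the job. Leave any purple look-alike of the part that bears white_mid alone.

How it is judged (in metres and radians):
At the end, for the whole second after the job is handed in: A spacer in the gap: foot within 2.5 mm of the floor, upright to 0.08 rad, in line to 0.1 rad, 12 mm from midway, 2.5 mm from the blue wall, spring contact beyond 0.075 rad. The two others upright (0.1 rad) on the mat, centres within 65 mm (x), 115 mm (y) of its centre (value of joint contact above 0.075 rad and ((x of yellow_mid in the frame of gap between -0.012 and 0.012 m and y of yellow_mid in the frame of gap between 0.003 and 0.0085 m and z of yellow_mid in the frame of gap between 0.046 and 0.0515 m and angle between yellow_mid's own z axis and vertical below 0.08 rad and angle between the x axis of yellow_mid and the x axis of gap, either way round below 0.1 rad and x of white_mid in the frame of mat between -0.065 and 0.065 m and y of white_mid in the frame of mat between -0.115 and 0.115 m and z of white_mid in the frame of mat between 0.049 and 0.055 m and angle between each of white_mid, red_mid's own z axis and vertical below 0.1 rad and x of red_mid in the frame of mat between -0.065 and 0.065 m and y of red_mid in the frame of mat between -0.115 and 0.115 m and z of red_mid in the frame of mat between 0.049 and 0.055 m) or (x of white_mid in the frame of gap between -0.012 and 0.012 m and y of white_mid in the frame of gap between 0.0045 and 0.01 m and z of white_mid in the frame of gap between 0.046 and 0.0515 m and angle between white_mid's own z axis and vertical below 0.08 rad and angle between the x axis of white_mid and the x axis of gap, either way round below 0.1 rad and x of yellow_mid in the frame of mat between -0.065 and 0.065 m and y of yellow_mid in the frame of mat between -0.115 and 0.115 m and z of yellow_mid in the frame of mat between 0.049 and 0.055 m and angle between each of yellow_mid, red_mid's own z axis and vertical below 0.1 rad and x of red_mid in the frame of mat between -0.065 and 0.065 m and y of red_mid in the frame of mat between -0.115 and 0.115 m and z of red_mid in the frame of mat between 0.049 and 0.055 m) or (x of red_mid in the frame of gap between -0.012 and 0.012 m and y of red_mid in the frame of gap between 0.006 and 0.0115 m and z of red_mid in the frame of gap between 0.046 and 0.0515 m and angle between red_mid's own z axis and vertical below 0.08 rad and angle between the x axis of red_mid and the x axis of gap, either way round below 0.1 rad and x of yellow_mid in the frame of mat between -0.065 and 0.065 m and y of yellow_mid in the frame of mat between -0.115 and 0.115 m and z of yellow_mid in the frame of mat between 0.049 and 0.055 m and angle between each of yellow_mid, white_mid's own z axis and vertical below 0.1 rad and x of white_mid in the frame of mat between -0.065 and 0.065 m and y of white_mid in the frame of mat between -0.115 and 0.115 m and z of white_mid in the frame of mat between 0.049 and 0.055 m))); the robot touches nothing.
It fails at once if something is forced against the jig: more than 30 N on its fixed part (floor, wall, board) (contact force between jig and anything else above 30 N).
It fails at once if a bystander is moved by more than 30 mm (distance of any of multimeter, screwdriver, spool, jar, plug, cup from where it was at the start of the episode above 0.03 m).
It also fails if it takes over 72 s, if anything falls off the work surface, if the arm or the gripper's body presses on something with over 40 N, if the wrist force passes 120 N, or if a joint passes its speed limit or range.

ROBOT

A 6-joint arm with a two-finger parallel gripper is mounted at the origin on the work surface. World frame = base frame: x ahead of the robot, y to its left, z up, the work surface at z = 0. Lengths are in mm, angles in rad, forces in N, time in s.
With the tool pointing down it reaches from about 200 to 875 mm from the base axis. Payload 3.4 kg.
Tool frame: the origin (TCP) lies on the centre line of the jaws, within the pads' length; the fingertips stand 8 mm ahead of it and the grasp point (between the pads) lies 11 mm behind it; z points along the fingers, y is the line along which they close (so a half turn about z gives the same grasp; the last joint's range is limited). The gripper opens to 94 mm and grips with 3 to 60 N. Pads are 16 mm wide; open, the fingers measure 119 mm over their backs; the gripper's body (75 mm by 177 mm) begins 78 mm behind the grasp point.
Start: joints at [-1.222, 0.276, 1.505, -0, 1.361, -0.121], TCP at [260.312, -512.74, 213.493] pointing down, gripper open.
Joint ranges: [-2.89, 2.89], [-0.75, 2.08], [0.22, 2.7], [-1.18, 4.32], [0.11, 2.71], [-2.7, 2.7]. Speed limits (rad/s): [2.57, 2.57, 3.14, 3.14, 3.14, 3.14].

INTERFACE

Orientations are given as a 3x3 rotation matrix whose columns are the frame's x, y, z axes.
In Python, from cell import ctrl gives the robot as it stands.
- The arm moves only by the tool step_arm, never from a script. Its argument "steps" is one flat list of numbers, 4 for each row, row after row: the shift along the tool's x, y, z in cm, then the turn about the tool's z in degrees. A call has 1 to 5 rows; each row is the pose to reach, as a shift and turn from the pose commanded when the call began, along the tool's axes at that moment; what a row does not reach only later rows make up. A row lasts 1/8 s, in which the tool goes at most 62.5 mm and 10.7 degrees, less where a joint would pass 70% of its speed; a pose out of reach is approached as far as the arm can. A call with a gripper value outside its range is refused whole. "claw" is the finger opening in cm, from 0 to 9.4, set as the call begins (left out, the last holds). The fingers move at their own pace and stop on an object; the grip force is fixed at half the most. Time passes only in rows, so rows that repeat a pose let the fingers close. It gives the time, the measured TCP pose, the force, the opening and the grip force at its end, in the units of the state.
- ctrl.get_state(): the state, without advancing time (a new reading comes with each control period).
- ctrl.capture(name): name is "scene" or "top" or "wrist"; returns a dict with "color" (384x512x3 uint8, blue, green, red), "K" (3x3 intrinsics, pixels), "pose" (4x4, takes a point from camera to world coordinates). Camera axes: x right, y down, z forward; pixel columns grow to the right and rows downward; lengths in mm; the calibration is good to about 2 mm. A picture is of the moment at which its call begins. There is no depth.
- ctrl.close_job(): hands the job in; it is judged then, once.
The state is a dict: "time_s": time; "joint_pos": joint angles; "qvel": joint speeds; "joint_efforts": joint torques, N m; "position": TCP position; "eef_rot": TCP orientation; "ft_force": force on the tool from outside, world axes, zero at the start; "torque": the same for the moment, N m; "finger_gap": opening from 0.0 (shut) to 1.0 (fully open); "grip_force": force on a finger pad.
Only numpy, scipy, OpenCV 4.12 (cv2) and the standard library are available. Lean on these libraries where they do the work, as an engineer would, in place of code of your own. Each camera call takes 0.05 s, during which the arm holds its last target. There are 200 camera calls.

## Working session

There is one attempt and no reset: what is moved stays moved. The work goes in short steps, Python scripts to look and compute and a tool call to move; the robot and the scene stay as the last step left them, time stands still between calls to the robot, and variables do not carry over. Pictures are saved under pics/ and viewed, at most 10 in all, crops included, and the job is handed in when it is done.

Besides the shell and the picture viewer there is one more tool, called after ">>>" as name(argument=value, ...), one argument or row to a line, values as JSON. step_arm: Moves the arm, as the interface text tells. Its arguments: {"type":"object","properties":{"steps":{"type":"array","items":{"type":"number"}},"claw":{"type":"number"}},"required":["steps"]}

```bash
mkdir -p pics; ls; cat > h.py <<'E'
import numpy as np,cv2
from cell import ctrl
def cap(n,f=None):
    c=ctrl.capture(n)
    if f: cv2.imwrite('pics/'+f,c['color']); np.savez('pics/'+f+'.npz',**c)
    return c
def ray(c,u,v):
    P=np.array(c['pose']);d=np.linalg.inv(c['K'])@[u,v,1.];return P[:3,3],P[:3,:3]@d
def onz(c,u,v,z):
    o,d=ray(c,u,v);return o+d*(z-o[2])/d[2]
def tri(c1,p1,c2,p2):
    o1,d1=ray(c1,*p1);o2,d2=ray(c2,*p2);d1/=np.linalg.norm(d1);d2/=np.linalg.norm(d2)
    s=np.linalg.lstsq(np.c_[d1,-d2],o2-o1,rcond=None)[0];a=o1+d1*s[0];b=o2+d2*s[1]
    return (a+b)/2,np.linalg.norm(a-b)
E
python3 - <<'E'
from h import *
a=cap('scene','s1.png');b=cap('top','t1.png');w=cap('wrist','w1.png')
for c in(a,b,w):print(np.round(c['pose'],3),c['K'][0])
cv2.imwrite('pics/st.png',cv2.resize(np.hstack([a['color'],b['color']]),(800,300)))
s=ctrl.get_state();print(s['time_s'],s['position'],s['eef_rot'],s['ft_force'])
E
```

```text
pics
[[ 1.41000e-01  7.60000e-01 -6.35000e-01  1.27965e+03]
 [ 9.90000e-01 -1.20000e-01  7.60000e-02 -7.53110e+01]
 [-1.90000e-02 -6.39000e-01 -7.69000e-01  9.09765e+02]
 [ 0.00000e+00  0.00000e+00  0.00000e+00  1.00000e+00]] [454.81693719   0.         251.21285058]
[[-1.600000e-02 -9.790000e-01  2.040000e-01  4.075380e+02]
 [-1.000000e+00  1.600000e-02  0.000000e+00  2.373900e+01]
 [-4.000000e-03 -2.040000e-01 -9.790000e-01  1.026934e+03]
 [ 0.000000e+00  0.000000e+00  0.000000e+00  1.000000e+00]] [379.36123432   0.         248.30100783]
[[ 4.53000e-01 -8.65000e-01 -2.13000e-01  3.21629e+02]
 [-8.91000e-01 -4.41000e-01 -1.06000e-01 -4.80455e+02]
 [-2.00000e-03  2.38000e-01 -9.71000e-01  3.84214e+02]
 [ 0.00000e+00  0.00000e+00  0.00000e+00  1.00000e+00]] [303.41072601   0.         252.908361  ]
0.15 [ 260.14300511 -512.31050273  212.81018236] [[ 8.91676749e-01  4.52672438e-01 -4.89558130e-04]
 [ 4.52672671e-01 -8.91675760e-01  1.33895797e-03]
 [ 1.69582251e-04 -1.41552728e-03 -9.99998984e-01]] [ 0.56008007 -0.10533588  0.59955939]
```

View pics/s1.png

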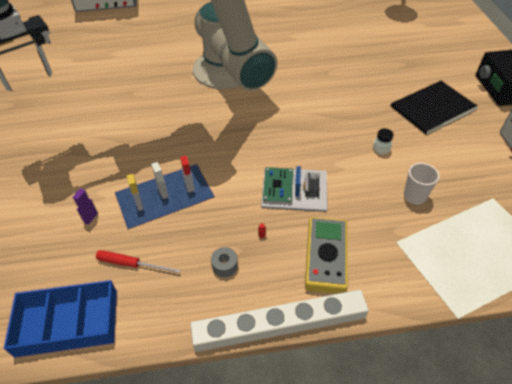

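View pics/t1.png

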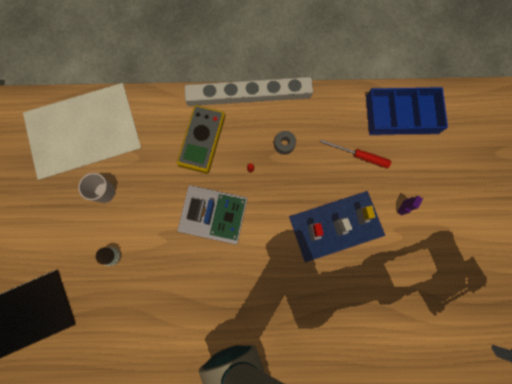

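The scene view shows the mat with yellow (133,190), white (158,175) and red (188,170). The jig is at (295,188). A purple look-alike lies at (85,207), off the mat, and I will leave it alone. The top view shows red (318,231), white (344,226), yellow (369,213), heat sink (196,211), wall (209,211) and board (228,216).

```bash
cat >> h.py <<'E'
def load(f): return dict(np.load('pics/'+f+'.npz'))
def blobs(m,amin=15):
    n,l,s,c=cv2.connectedComponentsWithStats(m.astype(np.uint8)); return [(c[i].round(1),s[i,4],s[i,:4]) for i in range(1,n) if s[i,4]>=amin]
def masks(im):
    h,s,v=[x.astype(int) for x in cv2.split(cv2.cvtColor(im,cv2.COLOR_BGR2HSV))]
    return dict(red=((h<6)|(h>174))&(s>170)&(v>90),yellow=(h>20)&(h<33)&(s>140)&(v>110),white=(s<45)&(v>150),blue=(h>104)&(h<122)&(s>120)&(v>50),green=(h>50)&(h<88)&(s>80)&(v>40),black=(v<45))
E
python3 - <<'E'
from h import *
a=load('s1.png');b=load('t1.png')
for nm,c,box in(('s',a,(100,140,340,240)),('t',b,(165,170,410,280))):
  x0,y0,x1,y1=box
  M=masks(c['color'][y0:y1,x0:x1])
  for k in M:
    print(nm,k,[((p+[x0,y0]).tolist(),int(n),(d+[x0,y0,0,0]).tolist()) for p,n,d in blobs(M[k])])
bl=masks(b['color'])['blue'].astype(np.uint8)
for cn in cv2.findContours(bl,0,1)[0]:
  if cv2.contourArea(cn)>100:
    r=cv2.minAreaRect(cn);print(r); print(np.round([onz(b,*p,3)[:2] for p in cv2.boxPoints(r)]))
# coarse jig
for p in((196,211),(209,211),(228,216)):print(np.round(onz(b,*p,40)))
for p in((318,231),(344,226),(369,213)):print(np.round(onz(b,*p,100)))
cr=b['color'][175:275,170:410]
cv2.imwrite('pics/tc.png',cv2.resize(cr,(792,330),interpolation=cv2.INTER_CUBIC))
E
```

```text
s red [([185.2, 164.1], 103, [181, 156, 9, 18]), ([261.5, 230.4], 72, [259, 224, 6, 14])]
s yellow [([131.7, 182.3], 116, [126, 174, 11, 19]), ([309.3, 229.0], 46, [308, 218, 4, 22])]
s white [([155.7, 167.2], 59, [152, 163, 9, 10]), ([307.3, 193.2], 853, [261, 169, 66, 41])]
s blue [([297.6, 179.9], 67, [296, 167, 4, 29]), ([281.3, 192.2], 16, [280, 189, 3, 7])]
s green [([278.0, 184.2], 656, [264, 169, 28, 32]), ([327.8, 230.4], 357, [316, 222, 24, 18])]
s black [([276.7, 183.4], 39, [273, 181, 8, 6])]
t red [([318.5, 229.3], 84, [314, 223, 9, 13])]
t yellow [([370.2, 211.7], 76, [366, 206, 9, 13])]
t white []
t blue [([208.4, 211.2], 83, [205, 201, 8, 22]), ([341.3, 237.8], 1169, [304, 213, 79, 45])]
t green [([227.1, 216.9], 794, [212, 196, 31, 42])]
t black [([193.2, 208.9], 136, [188, 200, 11, 19]), ([404.4, 205.4], 76, [399, 200, 11, 13]), ([356.9, 205.7], 30, [355, 202, 5, 8]), ([228.4, 216.7], 75, [224, 212, 10, 10]), ([334.8, 216.8], 34, [332, 214, 6, 7]), ([309.8, 220.8], 26, [307, 218, 6, 7]), ([303.2, 246.3], 237, [295, 230, 18, 32])]
((341.70001220703125, 230.10000610351562), (33.5201416015625, 73.99728393554688), 71.56504821777344)
[[ 512. -117.]
 [ 573. -312.]
 [ 486. -333.]
 [ 427. -141.]]
((408.02197265625, 110.31629943847656), (44.36050796508789, 75.5561752319336), 89.04515838623047)
[[ 908. -334.]
 [ 908. -554.]
 [ 772. -540.]
 [ 772. -325.]]
[552. 162.  40.]
[552. 128.  40.]
[537.  78.  40.]
[ 489. -144.  100.]
[ 500. -208.  100.]
[ 531. -272.  100.]
```

View pics/tc.png

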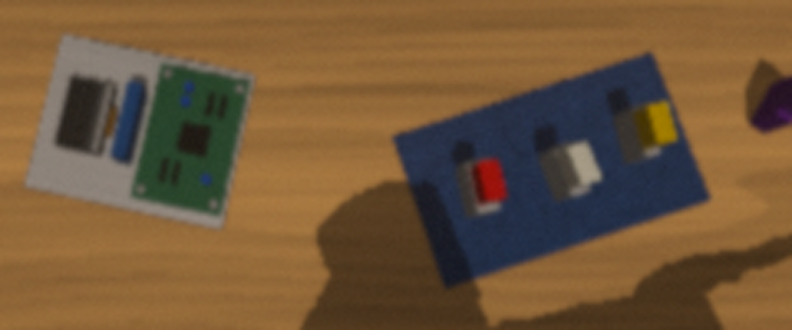

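Crop: red, white and yellow stand in a row on the mat, with the purple look-alike off the mat at the right edge. On the jig, the heat sink, wall and board run left to right, and the gap faces left. I'll move closer over the mat.

>>> step_arm(
  steps=[5.6,-2.6,0,0,11.2,-5.2,0,0,16.8,-7.8,0,0,22.4,-10.4,0,0,28,-13,0,0],
  claw=5,
)

```text
time_s: 0.78
position: [452.0, -268.4, 213.4]
eef_rot: [[0.892, 0.452, 0.0], [0.452, -0.892, -0.0], [0.0, 0.0, -1.0]]
ft_force: [0.7, -1.5, 1.0]
finger_gap: 0.541
grip_force: 0.0
```

>>> step_arm(
  steps=[0,0,0,0,0,0,0,0],
)

```text
time_s: 1.02
position: [450.8, -270.2, 213.3]
eef_rot: [[0.891, 0.454, -0.001], [0.454, -0.891, -0.001], [-0.001, 0.0, -1.0]]
ft_force: [0.3, -0.2, 0.6]
finger_gap: 0.531
grip_force: 0.0
```

```bash
python3 -c "
from h import *
cap('wrist','wA.png')"
```

>>> step_arm(
  steps=[3.5,-1.5,0,4.5,7,-3.5,0,9,7,-3.5,0,9,7,-3.5,0,9],
)

```text
time_s: 1.58
position: [496.9, -208.7, 213.3]
eef_rot: [[0.952, 0.307, -0.001], [0.307, -0.952, -0.001], [-0.001, 0.001, -1.0]]
ft_force: [-0.6, -0.1, -0.0]
finger_gap: 0.535
grip_force: 0.0
```

```bash
python3 -c "
from h import *
a=load('wA.png');b=cap('wrist','wB.png')
cv2.imwrite('pics/wAB.png',cv2.resize(np.hstack([a['color'],b['color']]),(800,300)))
s=ctrl.get_state();print(s['time_s'],s['position'],s['eef_rot'][:2],s['ft_force'])
for c in(a,b):
  M=masks(c['color'])
  for k in('red','yellow','white'):print(k,[(p.tolist(),int(n),d.tolist()) for p,n,d in blobs(M[k],150)])
"
```

```text
1.625 [ 496.82057065 -208.76987355  213.36431331] [[ 9.51998153e-01  3.06103044e-01 -6.65265044e-04]
 [ 3.06102611e-01 -9.51998283e-01 -6.79109098e-04]] [ 0.41294794 -0.27157698  0.46810307]
red [([404.3, 16.4], 677, [382, 0, 41, 40]), ([155.5, 86.7], 938, [140, 67, 33, 39])]
yellow [([297.6, 111.0], 693, [283, 94, 30, 36]), ([145.0, 300.4], 680, [137, 269, 22, 63]), ([360.8, 300.6], 668, [347, 269, 23, 63]), ([327.9, 355.5], 3161, [122, 347, 356, 15])]
white [([7.9, 12.7], 177, [0, 0, 19, 27]), ([225.9, 108.9], 599, [216, 91, 22, 37])]
red [([394.8, 32.7], 1482, [364, 0, 67, 74]), ([191.6, 169.6], 691, [181, 153, 23, 35])]
yellow [([327.0, 170.7], 779, [314, 153, 28, 37]), ([145.0, 300.5], 682, [137, 269, 23, 63]), ([360.8, 300.8], 667, [347, 269, 23, 63]), ([326.1, 355.8], 3433, [122, 347, 357, 15])]
white [([48.8, 64.8], 1233, [0, 0, 79, 130]), ([260.8, 178.7], 664, [253, 158, 17, 41])]
```

View pics/wAB.png

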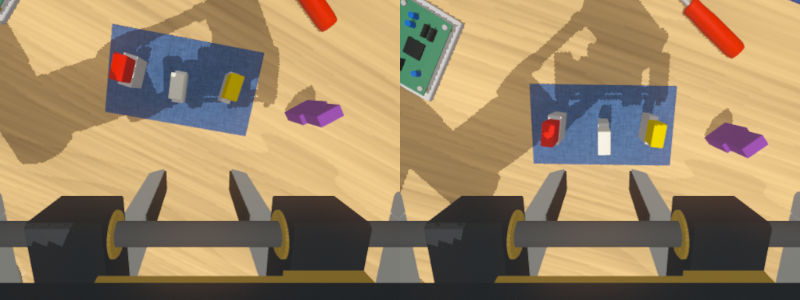

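wAB shows the three handles in a row on the mat in both views (B half: red ~(551,132), white ~(604,138), yellow ~(655,133)), and the purple block off it at (735,140). Next I'll compute the handles' 3D positions and move on to view the jig.

```bash
python3 -c "
from h import *
a=load('wA.png');b=load('wB.png')
pa=dict(red=(155.5,86.7),yellow=(297.6,111.),white=(225.9,108.9));pb=dict(red=(191.6,169.6),yellow=(327.,170.7),white=(260.8,178.7))
for k in pa:
  p,e=tri(a,pa[k],b,pb[k]);print(k,p.round(1),e.round(2))
for nm,c in(('A',a),('B',b)):
  M=masks(c['color'])['blue'][:250].astype(np.uint8);M=cv2.morphologyEx(M,3,np.ones((9,9)))
  cn=max(cv2.findContours(M,0,1)[0],key=cv2.contourArea);r=cv2.minAreaRect(cv2.convexHull(cn))
  q=np.array([onz(c,*p,3)[:2] for p in cv2.boxPoints(r)]);print(nm,q.round(),q.mean(0).round(1))
  for k,pp in(('red',pa if nm=='A' else pb),('yellow',pa if nm=='A' else pb),('white',pa if nm=='A' else pb)):
    m=masks(c['color'])[k].astype(np.uint8)
    u,v=map(int,pp[k]);m[:v-30]=0;m[v+30:]=0;m[:,:u-25]=0;m[:,u+25:]=0
    cn=max(cv2.findContours(m,0,1)[0],key=cv2.contourArea);ap=cv2.approxPolyDP(cv2.convexHull(cn),2,True)[:,0]
    print(k,[(x.tolist(),onz(c,*x,101)[:2].round().tolist()) for x in ap])
"
```

```text
red [ 495.8 -144.1   85.8] 0.12
yellow [ 536.5 -272.6   87.5] 0.73
white [ 508.1 -212.    87.9] 1.08
A [[ 500. -184.]
 [ 500. -184.]
 [ 500. -184.]
 [ 500. -184.]] [ 500.1 -184.4]
red [([146, 67], [508.0, -135.0]), ([172, 77], [511.0, -159.0]), ([165, 105], [486.0, -162.0]), ([140, 99], [481.0, -141.0])]
yellow [([295, 94], [547.0, -262.0]), ([312, 98], [551.0, -277.0]), ([302, 129], [524.0, -283.0]), ([283, 123], [520.0, -265.0]), ([291, 97], [544.0, -260.0])]
white [([220, 92], [519.0, -202.0]), ([237, 93], [525.0, -216.0]), ([231, 127], [496.0, -224.0]), ([216, 124], [492.0, -210.0])]
B [[567. 113.]
 [587. 108.]
 [586.  94.]
 [566.  98.]] [576.6 103.2]
red [([203, 154], [517.0, -152.0]), ([200, 181], [491.0, -157.0]), ([195, 187], [484.0, -154.0]), ([182, 186], [481.0, -142.0]), ([183, 156], [509.0, -135.0]), ([189, 153], [514.0, -140.0])]
yellow [([318, 153], [550.0, -254.0]), ([341, 160], [551.0, -277.0]), ([335, 189], [523.0, -282.0]), ([321, 187], [521.0, -269.0]), ([314, 180], [525.0, -260.0])]
white [([266, 158], [531.0, -210.0]), ([269, 168], [523.0, -215.0]), ([269, 197], [496.0, -224.0]), ([254, 198], [491.0, -211.0]), ([253, 158], [527.0, -198.0])]
```

>>> step_arm(
  steps=[0,-5.5,0,7,1,-11,0,14,2,-17,0,20,2,-23,0,26,2,-29,0,29],
)

```text
time_s: 2.25
position: [427.0, 75.2, 213.6]
eef_rot: [[0.98, -0.197, 0.001], [-0.197, -0.98, -0.0], [0.001, 0.0, -1.0]]
ft_force: [0.2, 0.6, 0.2]
finger_gap: 0.533
grip_force: 0.0
```

>>> step_arm(
  steps=[0,0,0,0,0,0,0,0],
)

```text
time_s: 2.5
position: [428.0, 73.7, 213.7]
eef_rot: [[0.981, -0.192, 0.001], [-0.192, -0.981, -0.001], [0.001, 0.001, -1.0]]
ft_force: [0.3, 0.5, -0.8]
finger_gap: 0.534
grip_force: 0.0
```

```bash
python3 -c "
from h import *
b=cap('wrist','wC.png')
cv2.imwrite('pics/wC2.png',cv2.resize(b['color'],(800,600)))
s=ctrl.get_state();print(s['time_s'],s['position'],s['eef_rot'][:2],s['ft_force'])
"
```

```text
2.55 [428.18892346  73.24984522 213.56106008] [[ 9.81061666e-01 -1.93694243e-01  7.40739196e-04]
 [-1.93693321e-01 -9.81061439e-01 -1.16154668e-03]] [ 0.08759008 -0.12483935  1.26695593]
```

View pics/wC2.png

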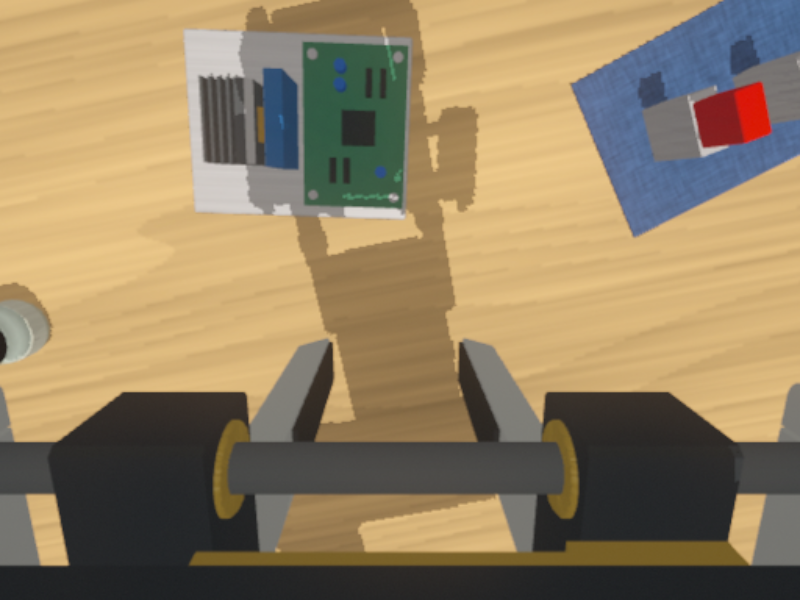

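The jig is clear here: heat sink fins (225,120), gap with the brass leaf (260,125), wall (280,118), board (355,120). I'll move the camera directly over the gap.

>>> step_arm(
  steps=[2,-4,3,0,4,-8,6,0,4,-8,7,0,4,-8,7,0],
)

```text
time_s: 3.05
position: [481.7, 143.8, 142.4]
eef_rot: [[0.981, -0.194, -0.003], [-0.194, -0.981, -0.001], [-0.003, 0.002, -1.0]]
ft_force: [-0.6, 0.6, 0.2]
finger_gap: 0.533
grip_force: 0.0
```

```bash
python3 -c "
from h import *
b=cap('wrist','wD.png')
cv2.imwrite('pics/wD2.png',cv2.resize(b['color'][20:220,120:370],(800,600),interpolation=cv2.INTER_CUBIC))
s=ctrl.get_state();print(s['time_s'],s['position'],s['eef_rot'][:2],s['ft_force'])
"
```

```text
3.1 [482.02237342 143.95625619 143.36513267] [[ 9.80956264e-01 -1.94225852e-01 -1.06131049e-03]
 [-1.94226825e-01 -9.80956228e-01 -9.05680741e-04]] [ 0.53378003  0.16624641 -0.3850471 ]
```

View pics/wD2.png

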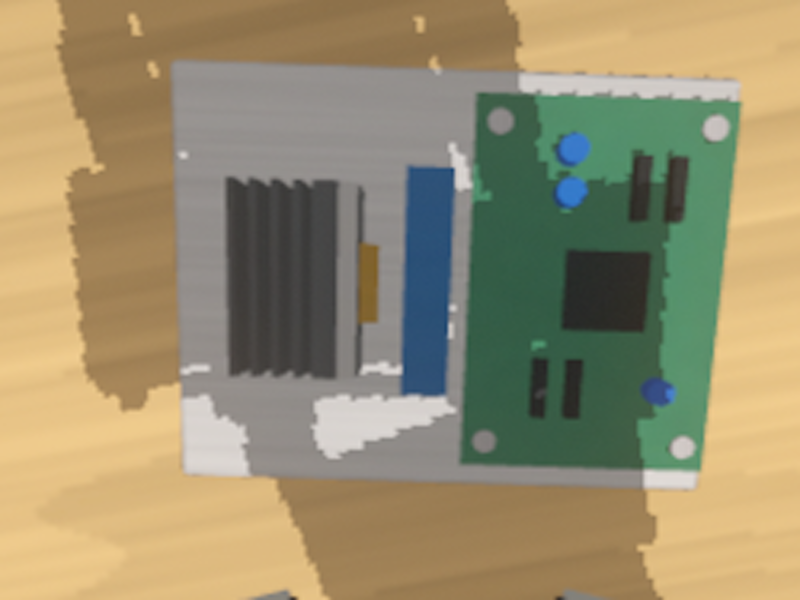

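The crop shows the wall's inner top edge from (406,167) to (402,393), the heat sink slope's lower edge at x≈358 from y=183 to 375, and the leaf at (369,283).

```bash
python3 -c "
from h import *
b=load('wD.png')
R=np.array(ctrl.get_state()['eef_rot']);T=np.array(ctrl.get_state()['position'])
f=lambda x,y,z:onz(b,120+x/3.2-.34,20+y/3-.33,z)
w=[f(406,167,60),f(402,393,60)];w2=[f(454,168,60),f(446,394,60)]
h=[f(358,185,35),f(358,375,35)]; t=[f(337,181,40),f(336,377,40)]; fins=[f(227,179,40),f(230,375,40)]
pl=[f(174,62,10),f(740,82,10),f(696,487,10),f(184,474,10)]
yx=lambda p,q:np.degrees(np.arctan2((p-q)[1],(p-q)[0]))
print('yaws',yx(*w),yx(*w2),yx(*h),yx(pl[0],pl[3]),yx(pl[1],pl[2]),yx(pl[3],pl[2])-90)
print('plate sizes',[np.linalg.norm(pl[i]-pl[i-1]).round(1) for i in range(4)],'wall',np.linalg.norm(w[0]-w[1]))
yaw=np.radians(yx(pl[3],pl[2])-90)
ex=np.array([np.cos(yaw),np.sin(yaw),0]);ey=np.array([-ex[1],ex[0],0])
m=(w[0]+w[1])/2
for n,q in(('wall',w),('wallout',w2),('sink35',h),('slopetop',t),('fins',fins),('plate',pl)):
  print(n,[((p-m)@ey).round(1) for p in q],[((p-m)@ex).round(1) for p in q])
g=m.copy();print('gap xy',g.round(1),'from TCP world',(g-T).round(1),'tool',(R.T@(g-T)).round(1))
"
```

```text
yaws -12.448650891993916 -12.77620811505594 -12.120568880619341 -13.313410465439844 -13.02409912326745 -12.755121888763355
plate sizes [np.float64(128.3), np.float64(162.8), np.float64(127.3), np.float64(163.5)] wall 59.05096253048594
wall [np.float64(0.2), np.float64(-0.2)] [np.float64(29.5), np.float64(-29.5)]
wallout [np.float64(-11.6), np.float64(-11.6)] [np.float64(29.6), np.float64(-29.5)]
sink35 [np.float64(13.6), np.float64(13.0)] [np.float64(27.4), np.float64(-27.1)]
slopetop [np.float64(18.8), np.float64(18.8)] [np.float64(27.8), np.float64(-27.5)]
fins [np.float64(48.1), np.float64(48.4)] [np.float64(27.5), np.float64(-27.7)]
plate [np.float64(68.4), np.float64(-94.5), np.float64(-93.9), np.float64(69.6)] [np.float64(64.0), np.float64(63.0), np.float64(-64.3), np.float64(-64.3)]
gap xy [552.8 136.4  60. ] from TCP world [ 70.8  -7.6 -83.4] tool [71.  -6.4 83.3]
```

The gap measures about 13.5 mm from vision, which suggests yellow. I'll try yellow first and check the leftover clearance by touch: under 3 mm left rules out white.

>>> step_arm(
  steps=[1.9,5.8,0,-4.5,3.8,11.6,0,-9,5.7,17.4,0,-13.5,7.6,23.2,0,-18,9.5,29,0,-22.7],
)

```text
time_s: 3.72
position: [519.2, -160.5, 145.3]
eef_rot: [[0.979, 0.202, 0.003], [0.202, -0.979, -0.002], [0.002, 0.002, -1.0]]
ft_force: [1.1, -0.9, -0.1]
finger_gap: 0.532
grip_force: 0.0
```

```bash
cat >> h.py <<'E'
def togo(p,yaw=None):
    s=ctrl.get_state();R=np.array(s['eef_rot']);d=R.T@(np.array(p,float)-s['position'])
    y=np.degrees(np.arctan2(R[1,0],R[0,0]));print('t',s['time_s'],'pos',np.round(s['position'],1),'yaw',y.round(1),'go cm',(d/10).round(2),'turn',None if yaw is None else round(y-yaw,1),'F',np.round(s['ft_force'],1))
E
python3 -c "
from h import *
togo((536,-272,143),11.5)"
```

```text
t 3.725 pos [ 519.2 -160.5  145.3] yaw 11.7 go cm [-0.61 11.26  0.25] turn 0.2 F [ 1.1 -0.9 -0.1]
```

>>> step_arm(
  steps=[-0.3,5.6,0,0,-0.6,11.3,0,0,-0.6,11.3,0,0,-0.6,11.3,0,0],
)

```text
time_s: 4.22
position: [535.5, -269.5, 144.3]
eef_rot: [[0.98, 0.199, 0.0], [0.199, -0.98, 0.0], [0.0, -0.0, -1.0]]
ft_force: [0.0, 0.0, 0.4]
finger_gap: 0.536
grip_force: 0.0
```

```bash
python3 -c "
from h import *
togo((536,-272,143),11.5)
c=cap('wrist','wE.png');cv2.imwrite('pics/wE2.png',c['color'])
M=masks(c['color']);R=np.array(ctrl.get_state()['eef_rot']);T=np.array(ctrl.get_state()['position'])
P=np.linalg.inv(c['pose'])
def pr(X):
  q=P@np.r_[X,1];q=np.array(c['K'])@q[:3];return (q[:2]/q[2]).round(1)
print('tcp px',pr(T),'axis at z101',pr(np.r_[T[:2],101]),pr(np.r_[T[:2],64]))
print([(p.tolist(),int(n),d.tolist()) for p,n,d in blobs(M['yellow'],150)])
"
```

```text
t 4.225 pos [ 535.5 -269.5  144.3] yaw 11.5 go cm [0.   0.26 0.13] turn -0.0 F [0.  0.  0.4]
tcp px [253.1 235. ] axis at z101 [253.1 213.1] [253. 200.]
[([259.0, 208.3], 987, [249, 184, 21, 49]), ([145.1, 300.5], 686, [137, 269, 23, 63]), ([360.8, 301.2], 676, [347, 269, 23, 63]), ([325.4, 355.8], 3444, [122, 347, 357, 15])]
```

View pics/wE2.png

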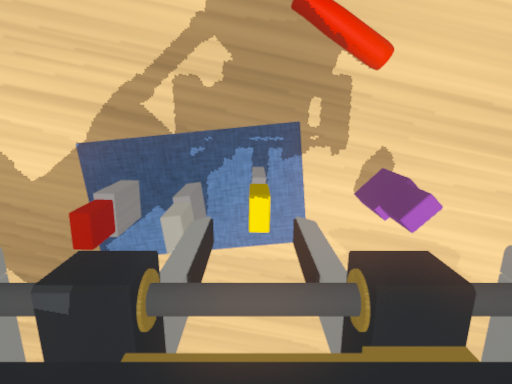

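The yellow handle sits between the fingers at (259,208), about 4.5 mm to tool +y, with edges aligned. White (178,228) is clear of the left finger.

>>> step_arm(
  steps=[0,0.45,2,0,0,0.45,5,0,0,0.45,7,0,0,0.45,7,0,0,0.45,7,0],
)

```text
time_s: 4.9
position: [538.0, -272.9, 74.7]
eef_rot: [[0.979, 0.202, 0.001], [0.202, -0.979, -0.001], [0.001, 0.001, -1.0]]
ft_force: [-0.1, 0.0, 0.0]
finger_gap: 0.534
grip_force: 0.0
```

>>> step_arm(
  steps=[0,0,0,0,0,0,0,0,0,0,0,0,0,0,0,0],
  claw=0,
)

```text
time_s: 5.4
position: [537.5, -273.5, 73.7]
eef_rot: [[0.98, 0.201, 0.0], [0.201, -0.98, -0.0], [0.0, 0.0, -1.0]]
ft_force: [-0.6, -0.4, 1.6]
finger_gap: 0.168
grip_force: 30.0
```

Gripped: the opening is 15.8 mm, matching the 16 mm handle. Lifting and carrying it high over the others.

>>> step_arm(
  steps=[0,0,-4,0,0,0,-8,0,0,0,-11.5,0,1.4,-5.5,-11.5,0,2.8,-11,-11.5,0],
)

```text
time_s: 6.02
position: [542.7, -159.4, 188.7]
eef_rot: [[0.98, 0.199, 0.001], [0.199, -0.98, 0.0], [0.001, 0.0, -1.0]]
ft_force: [-0.0, 0.5, -2.0]
finger_gap: 0.168
grip_force: 30.0
```

>>> step_arm(
  steps=[1.5,-6,0,0,3,-12,0,0,4.5,-18,0,0,6,-24,0,0,7.4,-30,0,0],
)

```text
time_s: 6.65
position: [554.5, 150.6, 188.3]
eef_rot: [[0.98, 0.201, -0.0], [0.201, -0.98, -0.0], [-0.0, 0.0, -1.0]]
ft_force: [0.9, -0.2, -0.5]
finger_gap: 0.168
grip_force: 30.0
```

>>> step_arm(
  steps=[0,0,0,8,0,0,0,16,0,0,0,24.4,0,0,0,24.4],
)

```text
time_s: 7.15
position: [554.5, 148.8, 188.1]
eef_rot: [[0.976, -0.219, -0.001], [-0.219, -0.976, -0.0], [-0.001, 0.0, -1.0]]
ft_force: [-0.1, 0.6, 0.1]
finger_gap: 0.167
grip_force: 30.0
```

```bash
python3 -c "
from h import *
togo((555.5,148.1,146),-12.8)
c=cap('wrist','wF.png');cv2.imwrite('pics/wF2.png',cv2.resize(c['color'][20:270,110:410],(720,600)))
togo((555.5,148.1,146),-12.8)
"
```

```text
t 7.15 pos [554.5 148.8 188.1] yaw -12.7 go cm [0.12 0.04 4.21] turn 0.1 F [-0.1  0.6  0.1]
t 7.2 pos [554.6 148.7 188.2] yaw -12.6 go cm [0.11 0.04 4.22] turn 0.2 F [-0.5 -0.1 -1.1]
```

View pics/wF2.png

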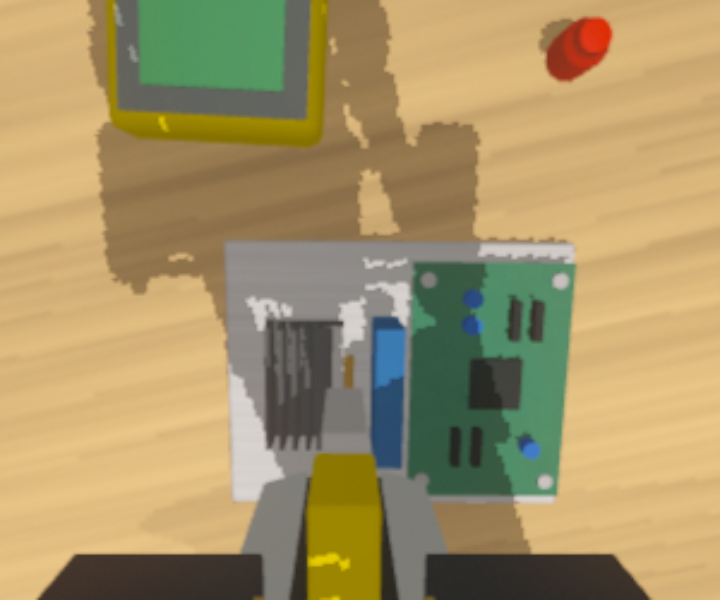

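The blade hangs over the gap with the wall to its right and the heat sink to its left, aligned. I'll lower it to just above the heat sink top, then feel for the wall.

>>> step_arm(
  steps=[0.1,0,3,0,0.1,0,6,0,0.1,0,7,0,0.1,0,7,0],
)

```text
time_s: 7.7
position: [555.6, 148.4, 118.1]
eef_rot: [[0.975, -0.221, -0.001], [-0.221, -0.975, -0.0], [-0.001, 0.0, -1.0]]
ft_force: [0.5, -0.6, -0.4]
finger_gap: 0.168
grip_force: 30.0
```

>>> step_arm(
  steps=[0,0.1,0,0,0,0.2,0,0,0,0.3,0,0,0,0.3,0,0,0,0.3,0,0],
)

```text
time_s: 8.32
position: [555.1, 145.6, 118.6]
eef_rot: [[0.975, -0.221, 0.0], [-0.221, -0.975, -0.0], [0.0, -0.0, -1.0]]
ft_force: [1.1, -0.3, -1.1]
finger_gap: 0.171
grip_force: 30.0
```

>>> step_arm(
  steps=[0,0.05,0,0,0,0.1,0,0,0,0.1,0,0],
)

```text
time_s: 8.7
position: [554.8, 144.5, 118.4]
eef_rot: [[0.975, -0.221, -0.0], [-0.221, -0.975, -0.0], [-0.0, 0.0, -1.0]]
ft_force: [0.2, -0.1, -0.8]
finger_gap: 0.167
grip_force: 30.0
```

>>> step_arm(
  steps=[0,0.05,0,0,0,0.05,0,0],
)

```text
time_s: 8.95
position: [554.7, 144.1, 118.4]
eef_rot: [[0.975, -0.221, -0.0], [-0.221, -0.975, -0.0], [-0.0, 0.0, -1.0]]
ft_force: [-0.7, 0.1, -1.7]
finger_gap: 0.168
grip_force: 30.0
```

>>> step_arm(
  steps=[0,0.05,0,0,0,0.05,0,0],
)

```text
time_s: 9.2
position: [554.6, 143.6, 118.5]
eef_rot: [[0.975, -0.221, 0.0], [-0.221, -0.975, -0.0], [0.0, 0.0, -1.0]]
ft_force: [-0.4, -0.2, -0.8]
finger_gap: 0.168
grip_force: 30.0
```

>>> step_arm(
  steps=[0,0.05,0,0,0,0.05,0,0],
)

```text
time_s: 9.45
position: [554.5, 143.1, 118.4]
eef_rot: [[0.975, -0.221, -0.0], [-0.221, -0.975, -0.0], [-0.0, 0.0, -1.0]]
ft_force: [0.2, -0.1, -0.8]
finger_gap: 0.167
grip_force: 30.0
```

>>> step_arm(
  steps=[0,0.05,0,0,0,0.05,0,0],
)

```text
time_s: 9.7
position: [554.4, 142.6, 118.4]
eef_rot: [[0.975, -0.221, -0.0], [-0.221, -0.975, -0.0], [0.0, 0.0, -1.0]]
ft_force: [-0.6, 0.7, -1.1]
finger_gap: 0.168
grip_force: 30.0
```

>>> step_arm(
  steps=[0,0.05,0,0,0,0.05,0,0],
)

```text
time_s: 9.95
position: [554.3, 142.1, 118.5]
eef_rot: [[0.975, -0.221, 0.0], [-0.221, -0.975, -0.0], [0.0, 0.0, -1.0]]
ft_force: [-0.1, -0.8, -1.3]
finger_gap: 0.168
grip_force: 30.0
```

>>> step_arm(
  steps=[0,0.05,0,0,0,0.05,0,0],
)

```text
time_s: 10.2
position: [554.2, 141.6, 118.4]
eef_rot: [[0.975, -0.221, -0.0], [-0.221, -0.975, -0.0], [0.0, 0.0, -1.0]]
ft_force: [-0.7, 0.6, -1.4]
finger_gap: 0.172
grip_force: 30.0
```

>>> step_arm(
  steps=[0,0.05,0,0,0,0.05,0,0],
)

```text
time_s: 10.45
position: [554.1, 141.4, 118.5]
eef_rot: [[0.975, -0.221, 0.0], [-0.221, -0.975, 0.0], [0.0, -0.0, -1.0]]
ft_force: [-0.0, 0.4, -0.7]
finger_gap: 0.166
grip_force: 30.0
```

>>> step_arm(
  steps=[0,0.05,0,0,0,0.05,0,0],
)

```text
time_s: 10.7
position: [554.1, 141.3, 118.5]
eef_rot: [[0.975, -0.222, 0.0], [-0.222, -0.975, 0.001], [0.0, -0.001, -1.0]]
ft_force: [0.9, 2.6, -2.0]
finger_gap: 0.166
grip_force: 30.0
```

>>> step_arm(
  steps=[0,0.05,0,0,0,0.05,0,0],
)

```text
time_s: 10.95
position: [554.1, 141.2, 118.5]
eef_rot: [[0.975, -0.222, 0.001], [-0.222, -0.975, 0.002], [0.0, -0.002, -1.0]]
ft_force: [0.3, 5.3, -0.8]
finger_gap: 0.169
grip_force: 30.0
```

Wall found at TCP y ≈141.35. I'll back off about 0.5 mm clear and descend.

>>> step_arm(
  steps=[0,-0.15,0,0,0,-0.15,0,0,0,-0.15,0.4,0,0,-0.15,0.8,0,0,-0.15,0.8,0],
)

```text
time_s: 11.58
position: [554.2, 141.4, 110.0]
eef_rot: [[0.975, -0.221, -0.0], [-0.221, -0.975, -0.0], [-0.0, 0.0, -1.0]]
ft_force: [0.6, 2.2, -1.8]
finger_gap: 0.168
grip_force: 30.0
```

>>> step_arm(
  steps=[0,0,0.2,0,0,0,0.4,0,0,0,0.4,0],
)

```text
time_s: 11.95
position: [554.0, 141.5, 106.2]
eef_rot: [[0.975, -0.221, -0.0], [-0.221, -0.975, -0.0], [-0.0, 0.0, -1.0]]
ft_force: [1.6, 1.0, -1.6]
finger_gap: 0.168
grip_force: 30.0
```

>>> step_arm(
  steps=[0,0,0.2,0,0,0,0.4,0,0,0,0.4,0],
)

```text
time_s: 12.32
position: [553.9, 141.5, 102.1]
eef_rot: [[0.975, -0.221, -0.001], [-0.221, -0.975, -0.0], [-0.001, 0.001, -1.0]]
ft_force: [0.1, 1.5, -1.9]
finger_gap: 0.17
grip_force: 30.0
```

The foot is at about z=31, already below the lead-in at 35. Now continuing, slightly further off the wall.

>>> step_arm(
  steps=[0,-0.04,0.2,0,0,-0.04,0.4,0,0,-0.04,0.4,0],
)

```text
time_s: 12.7
position: [553.9, 141.8, 98.1]
eef_rot: [[0.975, -0.221, -0.001], [-0.221, -0.975, -0.001], [-0.001, 0.001, -1.0]]
ft_force: [0.6, -0.2, -1.5]
finger_gap: 0.168
grip_force: 30.0
```

>>> step_arm(
  steps=[0,0,0.2,0,0,0,0.4,0,0,0,0.6,0,0,0,0.6,0],
)

```text
time_s: 13.2
position: [554.2, 141.7, 92.2]
eef_rot: [[0.975, -0.221, -0.0], [-0.221, -0.975, -0.001], [-0.0, 0.001, -1.0]]
ft_force: [-0.1, -1.0, -1.7]
finger_gap: 0.168
grip_force: 30.0
```

>>> step_arm(
  steps=[0,0,0.2,0,0,0,0.4,0,0,0,0.6,0,0,0,0.6,0],
)

```text
time_s: 13.7
position: [554.2, 141.8, 86.2]
eef_rot: [[0.975, -0.221, -0.0], [-0.221, -0.975, -0.001], [-0.0, 0.001, -1.0]]
ft_force: [0.3, -2.3, -1.3]
finger_gap: 0.168
grip_force: 30.0
```

The foot is about 5 mm above the floor. Now I'll feel for the heat sink face to measure the clearance.

>>> step_arm(
  steps=[0,-0.05,0.1,0,0,-0.05,0.2,0,0,-0.05,0.2,0],
)

```text
time_s: 14.08
position: [554.4, 142.4, 84.4]
eef_rot: [[0.975, -0.221, -0.0], [-0.221, -0.975, -0.0], [0.0, 0.0, -1.0]]
ft_force: [-0.4, -2.2, -0.3]
finger_gap: 0.169
grip_force: 30.0
```

>>> step_arm(
  steps=[0,-0.05,0,0,0,-0.05,0,0],
)

```text
time_s: 14.32
position: [554.5, 142.9, 84.3]
eef_rot: [[0.975, -0.221, -0.0], [-0.221, -0.975, -0.0], [0.0, 0.0, -1.0]]
ft_force: [-0.6, -1.8, -1.4]
finger_gap: 0.167
grip_force: 30.0
```

>>> step_arm(
  steps=[0,-0.05,0,0,0,-0.05,0,0],
)

```text
time_s: 14.58
position: [554.5, 143.1, 84.3]
eef_rot: [[0.975, -0.221, -0.0], [-0.221, -0.975, -0.001], [-0.0, 0.001, -1.0]]
ft_force: [-0.3, -4.1, -0.0]
finger_gap: 0.17
grip_force: 30.0
```

There's contact again at y≈143.1, so clearance is about 1.8 mm and the gap about 13.8 mm. Yellow (12) fits and white (15) cannot. Back toward the wall and down to the floor.

>>> step_arm(
  steps=[0,0.1,0,0,0,0.2,0.1,0,0,0.2,0.2,0,0,0.2,0.25,0,0,0.2,0.25,0],
)

```text
time_s: 15.2
position: [554.1, 141.7, 81.9]
eef_rot: [[0.975, -0.221, 0.0], [-0.221, -0.975, 0.0], [0.0, -0.0, -1.0]]
ft_force: [-1.3, -1.5, -0.6]
finger_gap: 0.168
grip_force: 30.0
```

>>> step_arm(
  steps=[0,0,0.05,0,0,0,0.05,0],
)

```text
time_s: 15.45
position: [554.1, 141.6, 81.4]
eef_rot: [[0.975, -0.221, -0.0], [-0.221, -0.975, -0.0], [-0.0, 0.0, -1.0]]
ft_force: [0.2, -1.8, -1.1]
finger_gap: 0.171
grip_force: 30.0
```

>>> step_arm(
  steps=[0,0,0.05,0,0,0,0.05,0],
)

```text
time_s: 15.7
position: [554.1, 141.6, 80.9]
eef_rot: [[0.975, -0.221, -0.0], [-0.221, -0.975, -0.0], [0.0, 0.0, -1.0]]
ft_force: [0.1, -1.2, -0.9]
finger_gap: 0.168
grip_force: 30.0
```

>>> step_arm(
  steps=[0,0,0.05,0,0,0,0.05,0],
)

```text
time_s: 15.95
position: [554.2, 141.6, 80.7]
eef_rot: [[0.975, -0.221, 0.0], [-0.221, -0.975, -0.0], [0.0, 0.0, -1.0]]
ft_force: [-0.6, -1.6, 0.8]
finger_gap: 0.169
grip_force: 30.0
```

>>> step_arm(
  steps=[0,0.03,0.05,0,0,0.05,0.05,0,0,0.05,0.05,0],
)

```text
time_s: 16.32
position: [554.2, 141.5, 80.6]
eef_rot: [[0.975, -0.221, 0.001], [-0.221, -0.975, 0.001], [0.0, -0.001, -1.0]]
ft_force: [-1.3, -0.0, 5.7]
finger_gap: 0.172
grip_force: 30.0
```

>>> step_arm(
  steps=[0,0,0,0,0,0,0,0,0,0,0,0],
  claw=4,
)

```text
time_s: 16.7
position: [554.1, 141.2, 79.7]
eef_rot: [[0.975, -0.221, -0.0], [-0.221, -0.975, 0.0], [-0.0, -0.0, -1.0]]
ft_force: [0.4, -0.8, 0.9]
finger_gap: 0.419
grip_force: 0.0
```

>>> step_arm(
  steps=[0,0,-3,0,0,0,-7,0,-3,0,-10,0,-8,0,-10,0,-8,0,-10,0],
)

```text
time_s: 17.32
position: [472.6, 159.3, 180.2]
eef_rot: [[0.976, -0.22, -0.002], [-0.22, -0.976, 0.0], [-0.002, 0.0, -1.0]]
ft_force: [0.7, -0.2, -0.0]
finger_gap: 0.424
grip_force: 0.0
```

```bash
python3 -c "
from h import *
togo((0,0,0))
c=cap('wrist','wG.png')['color'];s=cap('scene','s2.png')['color'];t=cap('top','t2.png')['color']
a=cv2.resize(c[20:270,130:380],(400,400));b=cv2.resize(s[140:240,100:340],(400,200));d=cv2.resize(t[170:280,170:410],(400,200))
cv2.imwrite('pics/G.png',np.hstack([a,np.vstack([b,d])]))
"
```

```text
t 17.325 pos [472.6 159.3 180.2] yaw -12.7 go cm [-42.57  25.92  18.1 ] turn None F [ 0.7 -0.2 -0. ]
```

View pics/G.png

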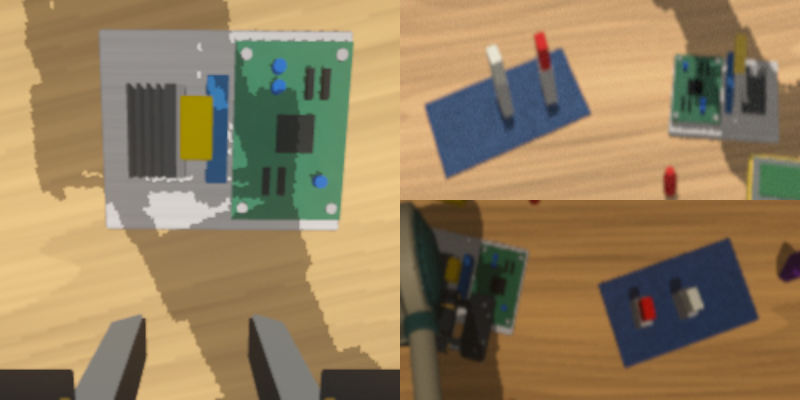

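Yellow stands in the gap against the wall, with its top at (196,128) in the left panel. Red and white are still upright on the mat. A numeric check before handing in.

```bash
python3 -c "
from h import *
c=load('wG.png');m=masks(c['color'])['yellow'].astype(np.uint8);m[200:]=0
cn=max(cv2.findContours(m,0,1)[0],key=cv2.contourArea);r=cv2.minAreaRect(cn)
q=np.array([onz(c,*p,108)[:2] for p in cv2.boxPoints(r)])
ya=np.radians(-12.8);ex=np.array([np.cos(ya),np.sin(ya)]);ey=np.array([-ex[1],ex[0]]);g=np.array([552.8,136.4])
print(r,np.c_[(q-g)@ex,(q-g)@ey].round(1))
for i in range(4):
  d=q[i]-q[i-1];print(np.linalg.norm(d).round(1),np.degrees(np.arctan2(d[1],d[0])).round(1))
"
```

```text
((252.5, 99.5), (39.0, 19.0), 90.0) [[ 12.9  13.2]
 [ 12.9  -1.2]
 [-15.8  -1.4]
 [-15.8  13.4]]
28.7 -13.1
14.4 -102.6
28.7 167.8
14.8 77.3
```

```bash
python3 -c "
from h import *
print(ctrl.close_job())"
```

```text
the job is handed in; nothing more can be done
None
```

I left the yellow (12 mm) spacer home in the gap, upright against the blue wall and about 1 mm from midway. By touch the gap is about 13.8 mm wide, so I judged white (15 mm) and red (18 mm) too thick without trying them; both stayed untouched on the mat. I did not read the spring contact directly, the highest wrist force I saw was about 6 N, and the job is handed in with no result shown.

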